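# Lock the service panel of a water bath

## Task

The steel service panel on the sloping front of the water bath is held by three quarter-turn wing studs: one is locked already, the other two are still sprung out. Lock those two: push each one in and turn it a full ninety degrees clockwise, so that it stays in with its wing level like the locked one. Leave the locked stud locked, do not disturb the things standing around, and let go of everything at the end.

Things in the scene. Friction and masses are not known exactly. Their poses are not given: they have to be found in the camera images.
- bath: White water bath, fixed, 400 mm wide (y), 374 mm deep (x, away from the robot), deck 148 mm high. Its front slopes 30 deg, rising away from the robot, with a steel service panel 335 x 125 mm. Origin on the bench under the panel's middle, which is 107 mm up. Three wing studs stand on the panel in a level row 110 mm apart, one at the middle; which is where changes.
- stud_a_wing (a point): Centre (half-way up) of the black wing handle of stud A: wing 36 mm long (point x), 12 mm thick (point y: pinch across this), 28 mm high (point z: straight out of the panel along the stud's axis, 30 deg from vertical, leaning to the robot). A 30 mm round collar 5 mm thick lies under the wing. Starts unlocked, sprung out: wing 21 to 49 mm out from the panel.
- stud_a_push (a joint): How far stud A is pushed in along its axis (m): 0 = sprung out, 0.0125 = bottomed; locked and let go about 0.0075. Spring 5 N at 0, 12 N bottomed. Its cross pin enters only with the wing up-down (within 10 deg): turned while out it just spins, unlocked. Push in 9 to 12 mm and hold that for the first 45 deg of turn; then it is caught and stays in.
- stud_a_turn (a joint): Turn of stud A (rad), clockwise as seen looking at the panel: 0 = unlocked (wing points up and down the slope), 1.57 = locked (wing level across the slope), stop at 1.59. Easy to turn (under 0.1 N m); stays at the angle where it is left.
- stud_b_wing (a point): Centre (half-way up) of the black wing handle of stud B: wing 36 mm long (point x), 12 mm thick (point y: pinch across this), 28 mm high (point z: straight out of the panel along the stud's axis, 30 deg from vertical, leaning to the robot). A 30 mm round collar 5 mm thick lies under the wing. Starts unlocked, sprung out: wing 21 to 49 mm out from the panel.
- stud_b_push (a joint): How far stud B is pushed in along its axis (m): 0 = sprung out, 0.0125 = bottomed; locked and let go about 0.0075. Spring 5 N at 0, 12 N bottomed. Its cross pin enters only with the wing up-down (within 10 deg): turned while out it just spins, unlocked. Push in 9 to 12 mm and hold that for the first 45 deg of turn; then it is caught and stays in.
- stud_b_turn (a joint): Turn of stud B (rad), clockwise as seen looking at the panel: 0 = unlocked (wing points up and down the slope), 1.57 = locked (wing level across the slope), stop at 1.59. Easy to turn (under 0.1 N m); stays at the angle where it is left.
- stud_c_wing (a point): Centre (half-way up) of the black wing handle of stud C: wing 36 mm long (point x), 12 mm thick (point y: pinch across this), 28 mm high (point z: straight out of the panel along the stud's axis, 30 deg from vertical, leaning to the robot). A 30 mm round collar 5 mm thick lies under the wing. Locked already at the start: wing 13 to 41 mm out from the panel.
- stud_c_push (a joint): How far stud C is pushed in along its axis (m): 0 = sprung out, 0.0125 = bottomed; locked and let go about 0.0075. Spring 5 N at 0, 12 N bottomed. Its cross pin enters only with the wing up-down (within 10 deg): turned while out it just spins, unlocked. Push in 9 to 12 mm and hold that for the first 45 deg of turn; then it is caught and stays in.
- stud_c_turn (a joint): Turn of stud C (rad), clockwise as seen looking at the panel: 0 = unlocked (wing points up and down the slope), 1.57 = locked (wing level across the slope), stop at 1.59. Easy to turn (under 0.1 N m); stays at the angle where it is left.
- media_bottle: Glass bottle with a blue cap, 70 mm in diameter, 150 mm high, loose, on the bench to the left of the bath; bystander. Origin at the centre of its base.
- beaker: Glass beaker, 70 mm in diameter, 85 mm high, loose, on the bench to the right of the bath; bystander. Origin at the centre of its base.
- spatula: Slim steel laboratory spatula 175 mm long, 5 mm high, lying loose on the bench, in front and left of the bath; bystander. Origin about its middle.

How it is judged:
By the outcome, as a careful person would: the job done as asked, in the order asked, and still so for the second after the job is handed in, with the robot touching nothing.
It also fails if it takes over 53 s, if anything falls off the work surface, if the arm or the gripper's body presses on something with over 40 N, if the wrist force passes 120 N, or if a joint passes its speed limit or range.

## Robot

A 7-joint arm with a two-finger parallel gripper is mounted at the origin on the work surface. World frame = base frame: x ahead of the robot, y to its left, z up, the work surface at z = 0. Lengths are in m, angles in rad, forces in N, time in s.
With the tool pointing down it reaches from about 0.425 to 0.925 m from the base axis. Payload 6.8 kg.
Tool frame: the origin (TCP) lies on the front face of the gripper's body, between the roots of the fingers; the fingertips stand 73 mm ahead of it and the grasp point (between the pads) lies 54 mm ahead of it (env.nose_length is the distance from the TCP to the fingertips, in m); z points along the fingers, y is the direction in which the jaws open and shut (so a half turn about z gives the same grasp; the last joint's range is limited). The gripper opens to 85 mm and grips with 20 to 120 N. Pads are 22 mm wide; open, the fingers measure 114 mm over their backs; the gripper's body (76 mm by 85 mm) begins 54 mm behind the grasp point. The pads swing forward as they close: fully open they stand 13 mm farther back than shut.
Start: joints at [1.078, 0.477, 0.022, 1.555, -0.011, 1.109, -0.083], TCP at [0.253, -0.626, 0.304] pointing down, gripper open.
Joint ranges: [-2.96, 2.96], [-0.34, 2.1], [-1.41, 1.46], [0.24, 2.44], [-1.37, 4.51], [0.17, 1.92], [-2.96, 2.96]. Speed limits (rad/s): [2.39, 2.39, 3.14, 3.14, 3.14, 3.14, 3.14].

## Interface

Orientations are given as a unit quaternion [w, x, y, z].
In Python, from cell import env, kin, camera, calibration, job gives the robot as it stands. The module is installed in compiled form; this text tells all that it offers. Calls block until the motion is done:
- env.reach(position, orientation): joint-space move of the TCP to a pose.
- env.movel(position, velocity=0.15, rot=None, stop_force=None): straight line of the TCP; rot=None keeps the orientation; velocity is the mean speed in m/s. With stop_force (N) it stops when the force on the tool has changed by that much, and returns True; else False.
- env.goto_joints(angles): joint-space move.
- env.grip(opening, f_grip=None): finger opening in m; f_grip is the grip in N (None keeps the last); returns when the fingers have stopped.
- env.dwell(seconds).
- kin.inverse_kinematics(position, orientation): joint angles nearest the present ones, or None.
- env.get_state(): the state.
- camera(name): name is "scene" or "side" or "wrist"; returns (picture, depth): 480x640x3 uint8, blue, green, red; 480x640 float32, m along the optical axis (not along the pixel's ray), 0 where there is no reading.
- calibration(name): a dict with "fx", "fy", "cx", "cy" (pixels), "k1" (the pictures are not rectified: a ray, as slopes to the right and down, at radius r is drawn at 1 + k1 r^2 times it, then the intrinsics apply), "rvec" (rotation vector, rad) and "tvec" (3), from world to camera coordinates, as OpenCV has them. Camera axes: x right, y down, z forward; pixel columns grow to the right and rows downward; lengths in m; the calibration is good to about 2 mm. A picture is of the moment at which its call begins: read the wrist's pose just before it. calibration takes no time and is no camera call; for the wrist camera it gives the pose at the moment of the call.
A pose or a line that the arm cannot do raises env.PlanningError and nothing moves.
- job.job_done(): hands the job in, once; it reports no verdict.
The state is a dict: "time": time; "qpos": joint angles; "joint_velocities": joint speeds; "joint_torque": joint torques, N m; "tcp_pos": TCP position; "orientation": TCP orientation; "force": force on the tool from outside, world axes, zero at the start; "torque": the same for the moment, N m; "opening": finger opening in m.
Only numpy, scipy, OpenCV 4.12 (cv2) and the standard library are available. Lean on these libraries where they do the work, as an engineer would, in place of code of your own. Each camera call takes 0.05 s, during which the arm holds its last target.

## Working session

There is one attempt and no reset: what is moved stays moved. The work goes in short steps, each a Python script; the robot and the scene stay as the last script left them, time stands still between calls to the robot, and variables do not carry over. Pictures are saved under pics/ and viewed, and the job is handed in when it is done.

```bash
mkdir -p pics; ls; python3 - <<'E'
from cell import env,kin,camera,calibration,job
import cv2,numpy as np
for n in ("scene","side"):
    p,d=camera(n); cv2.imwrite(f"pics/{n}0.png",p); np.save(f"pics/{n}0.npy",d); print(n,calibration(n))
print(env.get_state()['time'],env.nose_length)
E
```

```text
pics
scene {'fx': 524.7588001481399, 'fy': 524.7588001481399, 'cx': 321.0281162980011, 'cy': 235.47162501402252, 'k1': -0.1415157533825631, 'rvec': array([ 2.23800784,  0.67931357, -0.31519863]), 'tvec': array([-0.35115238, -0.06881623,  1.38021575])}
side {'fx': 599.316973175553, 'fy': 599.316973175553, 'cx': 325.9885843987749, 'cy': 243.2338317455117, 'k1': -0.15680295513640505, 'rvec': array([ 0.63646254, -2.72960641,  1.01367567]), 'tvec': array([0.41488463, 0.20586205, 1.38247809])}
0.1 0.0726
```

View pics/scene0.png

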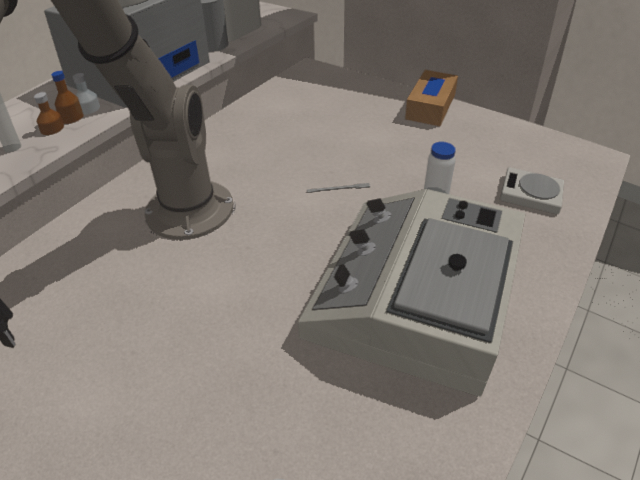

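View pics/side0.png

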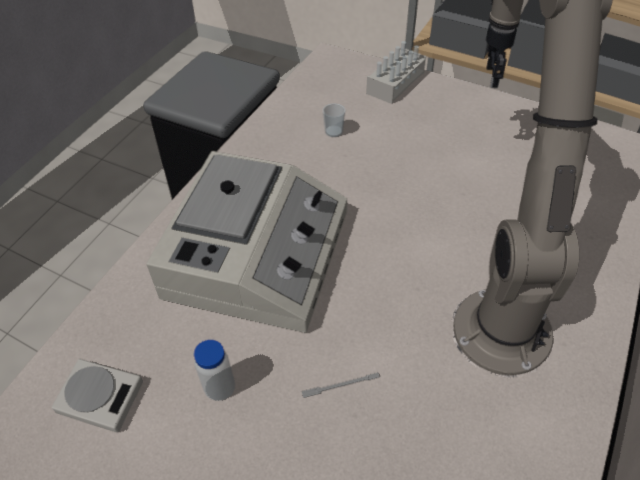

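The bath is in view with the panel's stud row in scene at (375,206), (359,238) and (342,275). The one nearest the camera looks turned differently. I'll enlarge both views.

```bash
python3 - <<'E'
import cv2
a=cv2.imread('pics/scene0.png')[180:340,290:430]; cv2.imwrite('pics/scene0c.png',cv2.resize(a,None,fx=3.7,fy=3.7,interpolation=cv2.INTER_CUBIC))
a=cv2.imread('pics/side0.png')[160:330,230:360]; cv2.imwrite('pics/side0c.png',cv2.resize(a,None,fx=3.5,fy=3.5,interpolation=cv2.INTER_CUBIC))
E
```

```text
(no output)
```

View pics/scene0c.png

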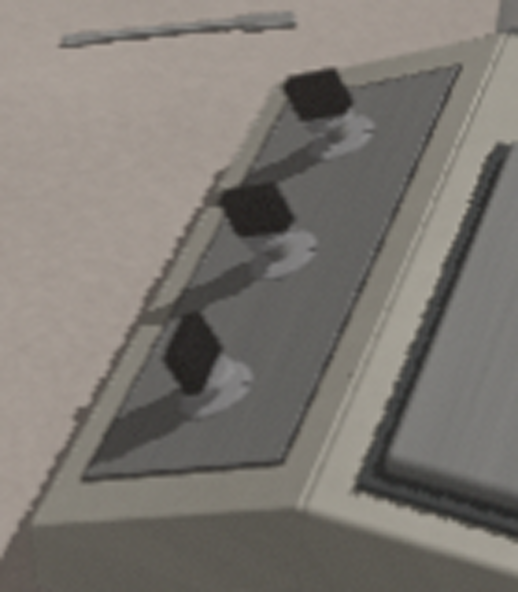

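View pics/side0c.png

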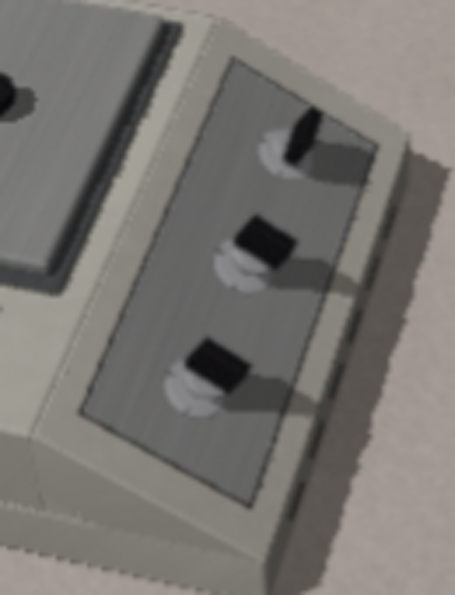

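Scene and side views agree: the right-hand stud (-y) has its wing across the slope, so it is locked. The middle and left studs have theirs up-down. Panel corners read: scene (414.6,197.8), (367,304.9), (313,309.2); side (296.6,176.3), (337.7,202), (252.9,277.7), (301.4,304.9). Next I'll fit the bath pose.

```bash
cat > h.py <<'E'
from cell import env,kin,camera,calibration,job
import cv2,numpy as np
from scipy.spatial.transform import Rotation as R
from scipy.optimize import least_squares
def proj(c,P):
    P=np.atleast_2d(P); q=R.from_rotvec(c['rvec']).apply(P)+c['tvec']
    s=q[:,:2]/q[:,2:]; r2=(s**2).sum(1,keepdims=True); s=s*(1+c['k1']*r2)
    return s*[c['fx'],c['fy']]+[c['cx'],c['cy']]
c30,s30=np.cos(np.pi/6),.5
N0=np.array([-s30,0,c30]);U0=np.array([c30,0,s30])
def local(u,v,n): return np.array([0,0,.107])+u*U0+v*np.array([0,1,0])+n*N0
def world(p,L): return R.from_euler('z',p[2]).apply(L)+[p[0],p[1],p[3] if len(p)>3 else 0]
E
python3 - <<'E'
from h import *
hu,hv=.0625,.1675
obs={'scene':[((hu,hv),(414.6,197.8)),((hu,-hv),(367,304.9)),((-hu,-hv),(313,309.2))],
'side':[((hu,-hv),(296.6,176.3)),((-hu,-hv),(337.7,202)),((hu,hv),(252.9,277.7)),((-hu,hv),(301.4,304.9))]}
C={n:calibration(n) for n in obs}
def f(p,cams=('scene','side')):
    return np.concatenate([(proj(C[n],world(p,np.array([local(*uv,0) for uv,_ in obs[n]])))-np.array([o for _,o in obs[n]])).ravel() for n in cams])
for cams in (('scene',),('side',),('scene','side')):
  for k in (3,4):
    r=least_squares(f,[.6,0,0,0][:k],kwargs=dict(cams=cams)); print(cams,r.x.round(4),r.fun.round(1))
p=least_squares(f,[.6,0,0]).x
for n in C:
    print(n,proj(C[n],np.array([world(p,local(0,v,.035)) for v in (.11,0,-.11)])).round(1).tolist())
    d=np.load(f'pics/{n}0.npy')
E
```

```text
('scene',) [0.5237 0.0309 0.203 ] [-0.1  0.2 -0.2 -0.2  0.2  0.1]
('scene',) [0.5246 0.0292 0.2034 0.0022] [ 0.  -0.  -0.1 -0.1  0.1  0.2]
('side',) [0.5193 0.0319 0.2   ] [ 0.1  0.6 -0.1 -0.2  0.1  0.1 -0.2 -0.3]
('side',) [0.5176 0.0348 0.2005 0.004 ] [ 0.1  0.3  0.  -0.4 -0.   0.2 -0.1 -0.1]
('scene', 'side') [0.5216 0.0314 0.2047] [-0.9 -0.3 -0.9 -0.9 -0.4 -0.4 -0.9  0.2 -1.  -0.8 -0.3 -0.2 -0.6 -0.9]
('scene', 'side') [ 0.5216  0.0315  0.2042 -0.0015] [-0.9  0.2 -0.9 -0.4 -0.4  0.  -0.8  0.6 -1.  -0.3 -0.3  0.2 -0.6 -0.5]
scene [[375.8, 205.4], [359.5, 236.7], [340.8, 272.6]]
side [[291.2, 264.4], [304.7, 229.0], [316.9, 197.0]]
```

```bash
cat >> h.py <<'E'
P0=np.array([.5215,.0313,.203])
def pose(v,n,turn=0.,flip=0,u=0,p=P0):
    "TCP pose with TCP at height n above panel; turn clockwise"
    Rz=R.from_euler('z',p[2]); z=-Rz.apply(N0); y=Rz.apply([0,1,0])*(1 if not flip else -1); x=np.cross(y,z)
    Rt=R.from_matrix(np.c_[x,y,z])*R.from_euler('z',turn)
    q=Rt.as_quat(); return world(p,local(u,v,n)), np.array([q[3],q[0],q[1],q[2]])
E
python3 - <<'E'
from h import *
for v in (.11,0):
  for fl in (0,1):
    for t in (0,.5,1,1.6):
      for n in (.095,.25):
        q=kin.inverse_kinematics(*pose(v,n,t,fl)); print(v,fl,t,n,None if q is None else np.round(q,3))
E
```

```text
0.11 0 0 0.095 [-0.134  0.213 -0.384  2.407  1.453  0.222 -0.108]
0.11 0 0 0.25 [ 0.459 -0.251 -0.831  2.372 -0.202  0.429  1.531]
0.11 0 0.5 0.095 [-0.134  0.213 -0.384  2.407  1.453  0.222 -0.608]
0.11 0 0.5 0.25 [ 0.658 -0.291 -0.969  2.367 -0.388  0.443  1.228]
0.11 0 1 0.095 [ 0.124  0.25  -0.665  2.392  1.462  0.295 -1.092]
0.11 0 1 0.25 [ 0.774 -0.327 -1.04   2.364 -0.516  0.463  0.864]
0.11 0 1.6 0.095 [ 2.000e-03  2.290e-01 -5.310e-01  2.399e+00  1.456e+00  2.580e-01
 -1.699e+00]
0.11 0 1.6 0.25 [ 0.756 -0.321 -1.03   2.364 -0.496  0.46   0.243]
0.11 1 0 0.095 None
0.11 1 0 0.25 [ 0.714 -0.307 -1.005  2.365 -0.449  0.452 -1.349]
0.11 1 0.5 0.095 [-0.32   0.198 -0.182  2.419  1.453  0.179  2.521]
0.11 1 0.5 0.25 [ 0.683 -0.298 -0.985  2.366 -0.415  0.447 -1.885]
0.11 1 1 0.095 [-0.32   0.198 -0.182  2.419  1.453  0.179  2.021]
0.11 1 1 0.25 [ 0.512 -0.26  -0.87   2.371 -0.248  0.431 -2.562]
0.11 1 1.6 0.095 [-0.32   0.198 -0.182  2.419  1.453  0.179  1.421]
0.11 1 1.6 0.25 [ 0.736 -0.314 -1.018  2.365 -0.473  0.455 -2.923]
0 0 0 0.095 [ 0.551  0.285 -0.788  2.374  1.402  0.18
[... 262 characters left out ...]
]
0 0 1 0.25 [ 0.723 -0.212 -0.73   2.364 -0.521  0.465  1.153]
0 0 1.6 0.095 [ 0.551  0.285 -0.788  2.374  1.402  0.183 -1.338]
0 0 1.6 0.25 [ 0.775 -0.217 -0.771  2.362 -0.55   0.471  0.585]
0 1 0 0.095 [ 0.873  0.433 -1.181  2.359  1.464  0.379 -2.878]
0 1 0 0.25 [ 0.761 -0.216 -0.76   2.363 -0.542  0.47  -0.965]
0 1 0.5 0.095 [ 0.722  0.344 -0.988  2.365  1.432  0.266  2.902]
0 1 0.5 0.25 [ 0.741 -0.214 -0.745  2.364 -0.531  0.467 -1.477]
0 1 1 0.095 [ 0.722  0.344 -0.988  2.365  1.432  0.266  2.402]
0 1 1 0.25 [ 0.7   -0.211 -0.712  2.365 -0.509  0.463 -2.002]
0 1 1.6 0.095 [ 0.722  0.344 -0.988  2.365  1.432  0.266  1.802]
0 1 1.6 0.25 [ 0.679 -0.209 -0.696  2.366 -0.497  0.461 -2.614]
```

```bash
python3 - <<'E'
from h import *
for v in (.11,0):
    for n in (.085,.09,.1,.11,.13,.15,.17,.2,.22):
        q=kin.inverse_kinematics(*pose(v,n,0,0)); print(v,n,None if q is None else np.round(q,3),pose(v,n)[0].round(3))
E
```

```text
0.11 0.085 [ 0.337  0.342 -0.911  2.377  1.541  0.402 -0.129] [0.458 0.13  0.181]
0.11 0.09 [ 0.344  0.326 -0.917  2.379  1.51   0.394 -0.103] [0.455 0.13  0.185]
0.11 0.1 [-0.322  0.184 -0.181  2.42   1.385  0.179 -0.054] [0.45  0.129 0.194]
0.11 0.11 [-0.133  0.17  -0.385  2.412  1.281  0.218  0.056] [0.445 0.128 0.202]
0.11 0.13 [ 0.182  0.148 -0.715  2.4    1.126  0.272  0.224] [0.436 0.126 0.22 ]
0.11 0.15 [ 0.467  0.125 -0.997  2.39   0.981  0.303  0.381] [0.426 0.124 0.237]
0.11 0.17 [ 0.801  0.098 -1.31   2.381  0.822  0.321  0.556] [0.416 0.122 0.254]
0.11 0.2 [ 0.809 -0.097 -1.215  2.378  0.073  0.286  1.282] [0.401 0.119 0.28 ]
0.11 0.22 [ 0.699 -0.18  -1.071  2.376 -0.169  0.34   1.511] [0.392 0.117 0.298]
0 0.085 [ 0.705  0.377 -0.979  2.362  1.519  0.286  0.181] [0.48  0.023 0.181]
0 0.09 [ 0.541  0.299 -0.78   2.372  1.467  0.189  0.199] [0.477 0.022 0.185]
0 0.1 [ 0.731  0.327 -0.992  2.367  1.383  0.256  0.306] [0.473 0.021 0.194]
0 0.11 [ 0.746  0.291 -0.995  2.37   1.267  0.234  0.413] [0.468 0.02  0.202]
0 0.13 [ 0.911  0.27  -1.156  2.37   1.087  0.258  0.599] [0.458 0.018 0.22 ]
0 0.15 [ 0.678  0.117 -0.86   2.382  0.391  0.171  1.25 ] [0.448 0.016 0.237]
0 0.17 [ 0.618  0.04  -0.771  2.386 -0.006  0.204  1.635] [0.438 0.014 0.254]
0 0.2 [ 0.277 -0.068 -0.411  2.4   -0.208  0.286  1.818] [0.424 0.011 0.28 ]
0 0.22 [ 0.219 -0.123 -0.341  2.398 -0.23   0.345  1.839] [0.414 0.009 0.298]
```

```bash
python3 - <<'E'
from h import *
env.reach(*pose(0,.22)); env.grip(.05)
s=env.get_state(); print(s['time'],s['qpos'],s['tcp_pos'],pose(0,.22)[0],s['force'])
c=calibration('wrist');p,d=camera('wrist'); cv2.imwrite('pics/w1.png',p)
print(c)
for v in(.11,0,-.11): print(proj(c,np.array([world(P0,local(0,v,n)) for n in (0,.021,.049)])).round(1).tolist())
p,d=camera('side'); cv2.imwrite('pics/side1.png',p)
E
```

```text
2.9167 [ 0.21874274 -0.12288648 -0.34104543  2.39792738 -0.2295805   0.34470209
  1.83853965] [0.41376967 0.00903649 0.29748033] [0.41375872 0.00912305 0.29752559] [-0.0741257   0.17759204 -0.44620982]
{'fx': 395.99784792355314, 'fy': 395.99784792355314, 'cx': 323.2189641538342, 'cy': 236.27578775215724, 'k1': -0.04935841834031547, 'rvec': array([-1.58686061, -1.9464444 , -0.82637731]), 'tvec': array([ 0.0744436 , -0.44943901,  0.00064577])}
[[468.3, 219.0], [478.7, 225.9], [495.1, 236.9]]
[[323.1, 218.9], [323.2, 225.9], [323.2, 237.0]]
[[177.9, 219.1], [167.5, 226.1], [151.1, 237.0]]
```

View pics/w1.png

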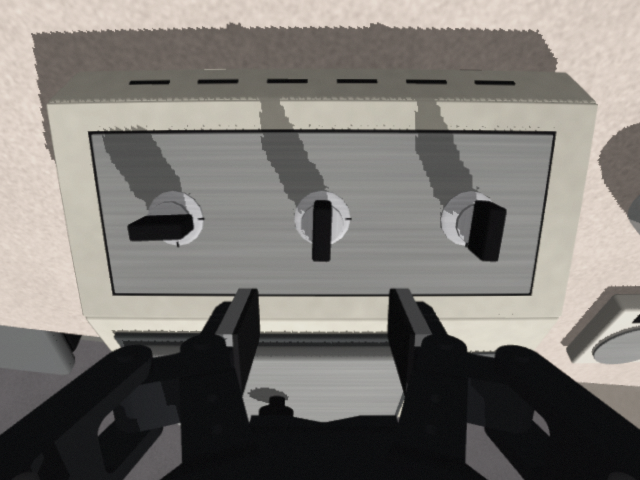

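View pics/side1.png

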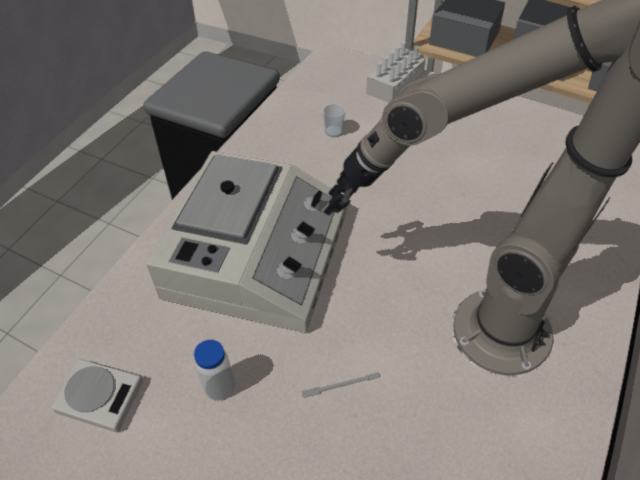

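The wrist view shows the wing of the middle stud upright at (322,230), the unlocked left stud at (487,230) and the locked one at (160,228). The panel corners are at (90,132), (554,132), (532,294) and (113,294).

```bash
python3 - <<'E'
from h import *
c=calibration('wrist')
uv=np.array([(-.0625,-.1675),(-.0625,.1675),(.0625,.1675),(.0625,-.1675)])
o=np.array([(90,132),(554,132),(532,294.5),(113,294.5)])
f=lambda p:(proj(c,world(p,np.array([local(a,b,0) for a,b in uv])))-o).ravel()
for k in(3,4):
  r=least_squares(f,[.52,.03,.2,0][:k]);print(r.x.round(4),r.fun.round(1))
print(f(P0).round(1))
for v,n in((0,.14),(0,.12),(0,.1),(0,.083)):
  q=kin.inverse_kinematics(*pose(v,n)); print(n,None if q is None else q.round(2))
a=cv2.imread('pics/w1.png')[180:280,120:520];cv2.imwrite('pics/w1c.png',cv2.resize(a,None,fx=2,fy=2))
E
```

```text
[0.5195 0.0303 0.203 ] [-0.3  0.8  0.6  0.7 -1.4 -1.7  1.  -1.5]
[0.5192 0.0302 0.203  0.0008] [-1.   0.9  1.3  0.8 -0.9 -1.1  0.5 -0.9]
[ 1.7  3.3  0.2  3.2 -1.7 -0.1  2.7  0.1]
0.14 [ 0.89  0.21 -1.11  2.37  0.87  0.22  0.8 ]
0.12 [ 0.75  0.25 -0.98  2.37  1.12  0.21  0.55]
0.1 [ 0.73  0.33 -0.99  2.37  1.38  0.26  0.31]
0.083 [ 0.7   0.38 -0.98  2.36  1.54  0.29  0.17]
```

View pics/w1c.png

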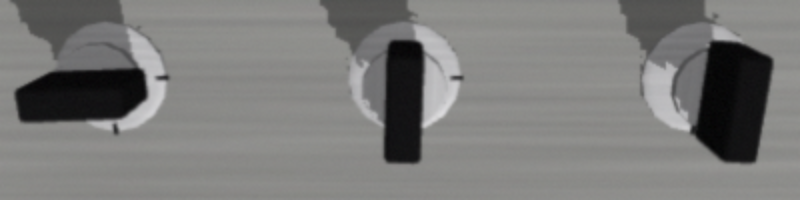

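```bash
sed -i 's/^P0=.*/P0=np.array([.5203,.0307,.203])/' h.py; python3 - <<'E'
from h import *
try:
    env.movel(*pose(0,.14)[:1],velocity=.12,rot=pose(0,.14)[1]); 
except env.PlanningError as e: print('line fail',e); 
s=env.get_state(); print(s['time'],s['qpos'].round(3),s['tcp_pos'],pose(0,.14)[0],s['force'].round(2))
c=calibration('wrist');p,d=camera('wrist'); cv2.imwrite('pics/w2.png',p)
print(proj(c,np.array([world(P0,local(0,0,n)) for n in (0,.021,.049)])).round(1).tolist())
E
```

```text
line fail the arm cannot follow that straight line within its joint ranges
3.0167 [ 0.219 -0.123 -0.341  2.398 -0.23   0.345  1.839] [0.41377742 0.00908964 0.29752126] [0.45173737 0.0165874  0.22824356] [-1.28 -0.46 -0.7 ]
[[322.6, 217.7], [322.6, 224.6], [322.6, 235.5]]
```

View pics/w2.png

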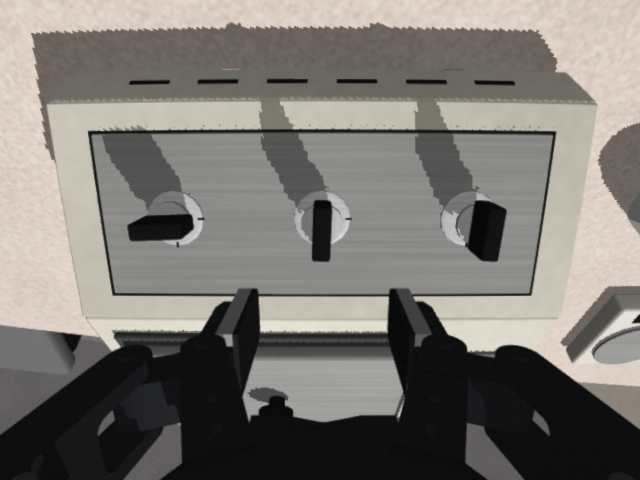

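```bash
python3 - <<'E'
from h import *
for n in (.195,.17,.155,.14):
    env.reach(*pose(0,n)); s=env.get_state(); print(n,s['time'],s['qpos'].round(3),(s['tcp_pos']-pose(0,n)[0]).round(4))
env.grip(.04)
for n in (.12,.095):
    try: env.movel(pose(0,n)[0],velocity=.1,rot=pose(0,n)[1],stop_force=15); 
    except env.PlanningError as e: print(n,e);break
s=env.get_state(); print(s['time'],s['qpos'].round(3),s['force'].round(2),(s['tcp_pos']-pose(0,.095)[0]).round(4))
p,d=camera('wrist'); cv2.imwrite('pics/w3.png',p)
E
```

```text
0.195 3.3167 [ 0.229 -0.057 -0.368  2.406 -0.19   0.273  1.8  ] [-0.0005  0.0001 -0.0009]
0.17 3.5667 [ 0.235  0.011 -0.391  2.408 -0.099  0.204  1.71 ] [-0.0005 -0.     -0.0003]
0.155 4.3583 [ 0.849  0.123 -1.028  2.378  0.43   0.191  1.224] [-0.0001 -0.0007  0.0004]
0.14 4.6833 [ 0.707  0.157 -0.906  2.382  0.64   0.169  1.011] [-0.0002  0.0007  0.    ]
5.9 [ 0.538  0.278 -0.771  2.377  1.397  0.174  0.265] [0.49 0.5  0.38] [-0.0002  0.0002  0.0002]
```

View pics/w3.png

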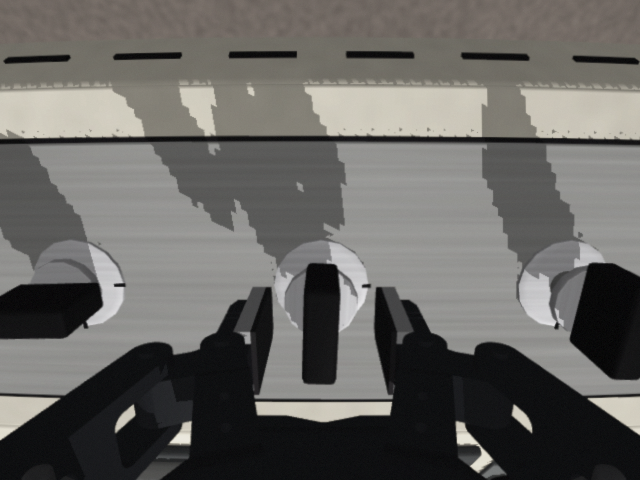

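```bash
python3 - <<'E'
from h import *
c=calibration('wrist')
for u in(-.003,0,.003): print(u,proj(c,np.array([world(P0,local(u,0,n)) for n in (.0025,.005,.049)])).round(1).tolist())
for l in [(-.018,-.006,.049),(-.018,.006,.049),(.018,-.006,.049),(.018,.006,.049)]: print(l,proj(c,world(P0,local(*l))).round(1))
c7=env.get_state()['qpos']
for n in (.09,.084):
  for t in(0,1.6):
    q=kin.inverse_kinematics(*pose(-.001,n,t)); print(n,t,None if q is None else q.round(3))
a=cv2.imread('pics/w3.png')[220:400,240:400];cv2.imwrite('pics/w3c.png',cv2.resize(a,None,fx=3.3,fy=3.3))
E
```

```text
-0.003 [[323.0, 279.0], [323.0, 281.2], [323.1, 332.4]]
0 [[323.0, 285.3], [323.0, 287.5], [323.1, 340.4]]
0.003 [[323.0, 291.5], [323.0, 293.8], [323.1, 348.3]]
(-0.018, -0.006, 0.049) [[304.2 290.5]]
(-0.018, 0.006, 0.049) [[341.9 290.5]]
(0.018, -0.006, 0.049) [[305.7 386.2]]
(0.018, 0.006, 0.049) [[340.4 386.2]]
0.09 0 [ 0.529  0.293 -0.762  2.375  1.467  0.179  0.2  ]
0.09 1.6 [ 0.525  0.292 -0.757  2.375  1.467  0.177 -1.401]
0.084 0 [ 0.515  0.31  -0.751  2.373  1.543  0.186  0.127]
0.084 1.6 [ 0.545  0.318 -0.785  2.371  1.539  0.199 -1.464]
```

View pics/w3c.png

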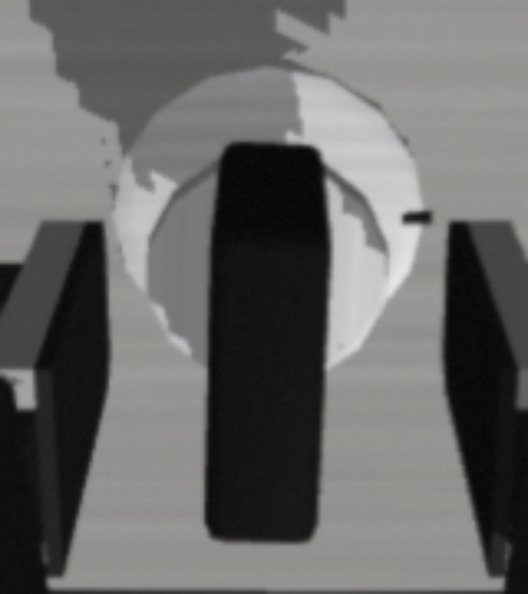

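```bash
cat >> h.py <<'E'
def show(t):
    s=env.get_state(); n=-R.from_quat(np.roll(s['orientation'],-1)).as_matrix()[:,2]
    print(t,round(s['time'],2),'op',round(s['opening'],4),'F',s['force'].round(1),'Fn',round(float(s['force']@n),1),'T',s['torque'].round(2),'n',round(float((s['tcp_pos']-world(P0,local(0,0,0)))@n),4),'q',s['qpos'].round(3)); return s
E
python3 - <<'E'
from h import *
u,v=-.0006,-.001
env.movel(pose(v,.095,u=u)[0],velocity=.05); show('pre')
env.grip(0,f_grip=45); show('grip')
env.movel(pose(v,.0842,u=u)[0],velocity=.03,stop_force=45); show('push')
p,d=camera('wrist'); cv2.imwrite('pics/w4.png',p)
E
```

```text
pre 6.2 op 0.0398 F [-0.3  0.5 -1. ] Fn -0.8 T [-0.03  0.56 -0.02] n 0.0953 q [ 0.546  0.28  -0.775  2.378  1.405  0.174  0.26 ]
grip 6.56 op 0.011 F [-2.6 -0.1  3.7] Fn 4.4 T [-0.05  0.57  0.01] n 0.0951 q [ 0.544  0.28  -0.775  2.378  1.406  0.174  0.259]
push 7.07 op 0.0111 F [-5.7 -0.8  8. ] Fn 9.8 T [-0.08  0.65 -0.02] n 0.0843 q [ 0.53   0.313 -0.769  2.374  1.545  0.192  0.127]
```

View pics/w4.png

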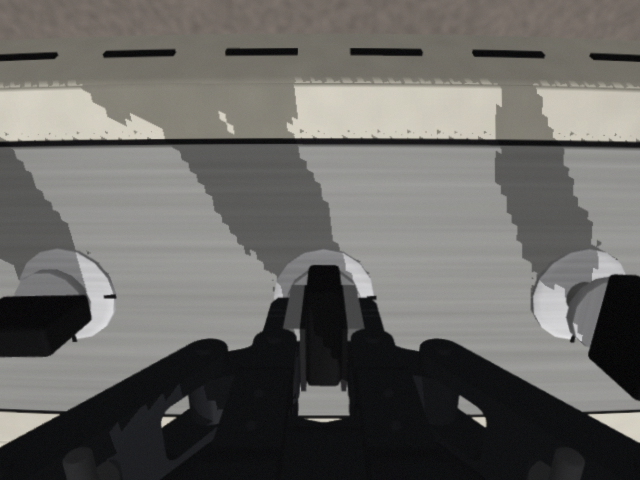

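The force rose from about 5 to 10.6 N, which corresponds to roughly 10 mm of push. Now I'll turn it.

```bash
python3 - <<'E'
from h import *
q0=env.get_state()['qpos'].copy()
for t in (.4,.85,1.25,1.57):
    q=q0.copy(); q[6]-=t; env.goto_joints(q); show(t)
p,d=camera('wrist'); cv2.imwrite('pics/w5.png',p)
E
```

```text
0.4 7.58 op 0.0112 F [-5.9 -0.9  9.4] Fn 11.1 T [-0.06  0.73  0.04] n 0.0845 q [ 0.53   0.312 -0.769  2.374  1.545  0.192 -0.274]
0.85 8.09 op 0.0112 F [-5.6 -0.3  9.3] Fn 10.9 T [-0.04  0.59 -0.03] n 0.0845 q [ 0.53   0.312 -0.769  2.374  1.545  0.192 -0.724]
1.25 8.56 op 0.0109 F [-5.3 -0.5  9.5] Fn 10.9 T [0.02 0.65 0.02] n 0.0845 q [ 0.53   0.312 -0.769  2.374  1.545  0.192 -1.124]
1.57 8.97 op 0.0109 F [-5.2 -1.1  9.5] Fn 10.9 T [-0.02  0.6   0.03] n 0.0845 q [ 0.53   0.312 -0.769  2.374  1.545  0.192 -1.444]
```

View pics/w5.png

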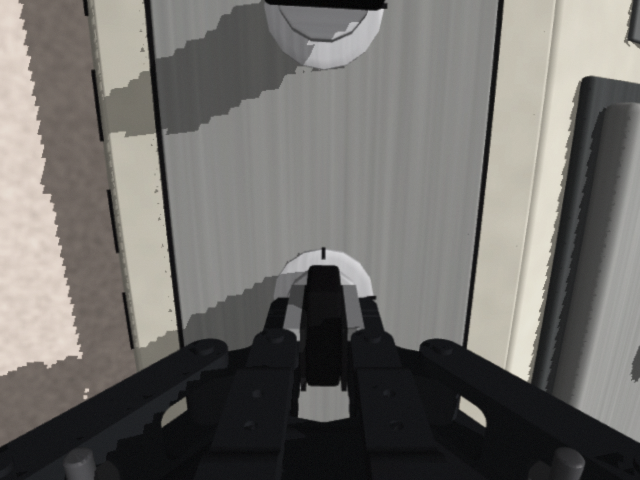

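```bash
python3 - <<'E'
from h import *
u,v=-.0006,-.001
env.grip(.035); show('open')
for n in (.11,.135):
    try: env.movel(pose(v,n,u=u)[0],velocity=.1)
    except env.PlanningError as e: print(n,e);break
show('up')
c=calibration('wrist');p,d=camera('wrist'); cv2.imwrite('pics/w6.png',p)
for v in (.11,.0):
  for n in (.2,.17,.15,.135,.11,.095,.084):
    q=kin.inverse_kinematics(*pose(v,n)); print(v,n,None if q is None else q.round(2))
E
```

```text
open 9.38 op 0.0355 F [ 0.  -0.6 -0.4] Fn -0.3 T [-0.14  0.48  0.05] n 0.0842 q [ 0.53   0.313 -0.769  2.374  1.545  0.192 -1.443]
up 10.21 op 0.0347 F [ 0.3 -0.1 -0.1] Fn -0.2 T [-0.14  0.49 -0.  ] n 0.1347 q [ 0.843  0.214 -1.057  2.377  0.912  0.206 -0.809]
0.11 0.2 [ 0.69 -0.09 -1.11  2.38  0.13  0.29  1.22]
0.11 0.17 [ 0.53  0.05 -1.03  2.39  0.7   0.28  0.66]
0.11 0.15 [ 0.76  0.22 -1.33  2.38  1.14  0.41  0.26]
0.11 0.135 [ 0.6   0.23 -1.17  2.39  1.22  0.39  0.18]
0.11 0.11 [ 0.29  0.23 -0.84  2.39  1.36  0.32  0.02]
0.11 0.095 [ 0.19  0.26 -0.73  2.39  1.47  0.31 -0.09]
0.11 0.084 [ 0.14  0.29 -0.68  2.39  1.55  0.32 -0.17]
0.0 0.2 [ 1.36 -0.1  -1.37  2.36 -0.59  0.33  2.26]
0.0 0.17 [ 1.23  0.16 -1.41  2.37  0.52  0.25  1.16]
0.0 0.15 [ 0.86  0.15 -1.05  2.38  0.57  0.19  1.09]
0.0 0.135 [ 1.09  0.37 -1.39  2.37  1.2   0.38  0.52]
0.0 0.11 [ 0.88  0.35 -1.15  2.37  1.33  0.31  0.37]
0.0 0.095 [ 0.7   0.33 -0.95  2.37  1.43  0.25  0.26]
0.0 0.084 [ 0.59  0.33 -0.84  2.37  1.54  0.22  0.14]
```

View pics/w6.png

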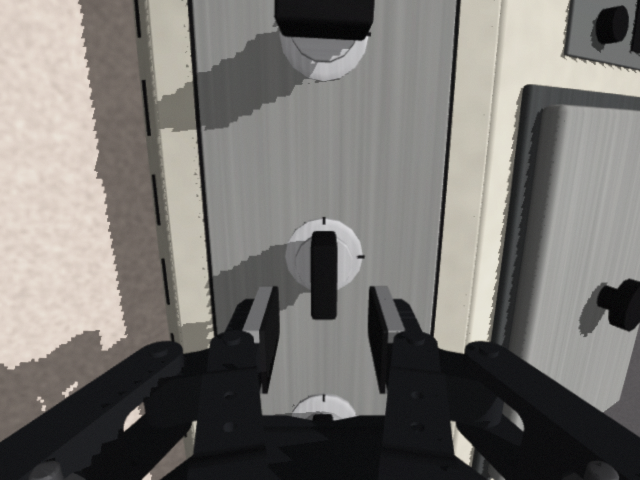

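The middle stud stays in with its wing at (323,275), lined up with the tool at the 90° turn. On to the left stud.

```bash
python3 - <<'E'
from h import *
u,v=-.0006,.109
env.reach(*pose(0,.14))
try: env.movel(pose(v,.135,u=u)[0],velocity=.15,rot=pose(v,.135)[1])
except env.PlanningError as e: print(e); env.reach(*pose(v,.135,u=u))
show('over')
try: env.movel(pose(v,.095,u=u)[0],velocity=.1,rot=pose(v,.095)[1],stop_force=15)
except env.PlanningError as e: print(e)
show('down')
c=calibration('wrist');p,d=camera('wrist'); cv2.imwrite('pics/w7.png',p)
for l in [(-.018,-.006,.049),(-.018,.006,.049),(.018,-.006,.049),(.018,.006,.049),(0,0,.005)]: print(l,proj(c,world(P0,local(*(np.array(l)+[u,v,0])))).round(1))
a=p[220:400,240:400];cv2.imwrite('pics/w7c.png',cv2.resize(a,None,fx=3.3,fy=3.3))
E
```

```text
over 12.37 op 0.0352 F [ 0.3 -0.4  0.3] Fn 0.1 T [-0.12  0.47  0.04] n 0.135 q [ 0.734  0.311 -1.334  2.383  1.287  0.473  0.135]
down 12.92 op 0.0344 F [-0.7 -0.1 -0.1] Fn 0.3 T [-0.1   0.51  0.03] n 0.095 q [ 0.587  0.434 -1.213  2.375  1.511  0.543 -0.055]
(-0.018, -0.006, 0.049) [[305.7 292.1]]
(-0.018, 0.006, 0.049) [[343.4 292. ]]
(0.018, -0.006, 0.049) [[307.1 387.9]]
(0.018, 0.006, 0.049) [[341.9 387.9]]
(0, 0, 0.005) [[324.1 288.8]]
```

View pics/w7.png

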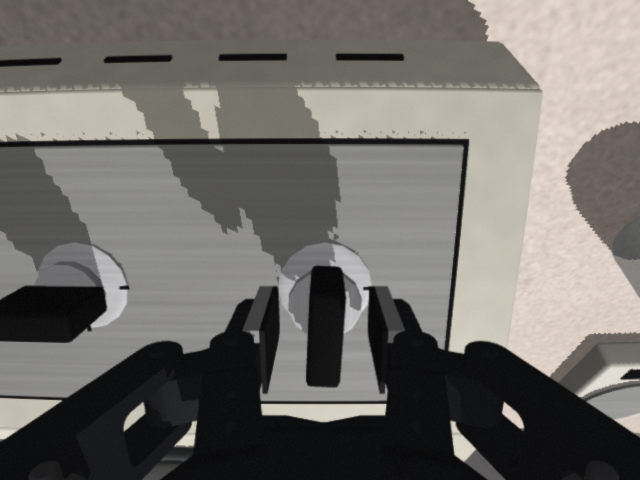

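View pics/w7c.png

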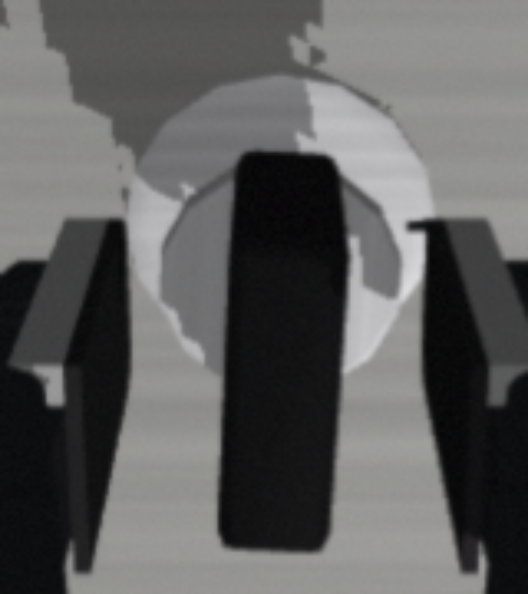

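```bash
python3 - <<'E'
from h import *
u,v=-.0006,.109
env.grip(0,f_grip=45); show('grip')
env.movel(pose(v,.0842,u=u)[0],velocity=.03,stop_force=45); s=show('push')
assert 9.5<s['force']@(-R.from_quat(np.roll(s['orientation'],-1)).as_matrix()[:,2])<14
q0=s['qpos'].copy()
for t in (.4,.85,1.25,1.57):
    q=q0.copy(); q[6]-=t; env.goto_joints(q); show(t)
p,d=camera('wrist'); cv2.imwrite('pics/w8.png',p)
E
```

```text
grip 13.29 op 0.0112 F [-1.8 -0.5  3.9] Fn 4.3 T [-0.06  0.62  0.03] n 0.0954 q [ 0.586  0.433 -1.213  2.375  1.512  0.543 -0.056]
push 13.8 op 0.0113 F [-5.7 -1.7  8.7] Fn 10.5 T [-0.19  0.61 -0.13] n 0.0842 q [ 0.56   0.469 -1.192  2.371  1.563  0.565 -0.094]
0.4 14.27 op 0.011 F [-5.8 -1.6  8.6] Fn 10.5 T [-0.24  0.66 -0.06] n 0.0844 q [ 0.559  0.468 -1.192  2.371  1.563  0.566 -0.494]
0.85 14.78 op 0.0109 F [-5.6 -1.6  8.8] Fn 10.5 T [-0.22  0.73 -0.08] n 0.0844 q [ 0.559  0.468 -1.192  2.371  1.563  0.566 -0.944]
1.25 15.24 op 0.0112 F [-5.5 -2.2  9.2] Fn 10.9 T [-0.2   0.66 -0.06] n 0.0844 q [ 0.559  0.468 -1.192  2.371  1.563  0.566 -1.344]
1.57 15.65 op 0.0112 F [-5.2 -1.   9.1] Fn 10.5 T [-0.16  0.64 -0.08] n 0.0844 q [ 0.559  0.468 -1.192  2.371  1.563  0.566 -1.665]
```

View pics/w8.png

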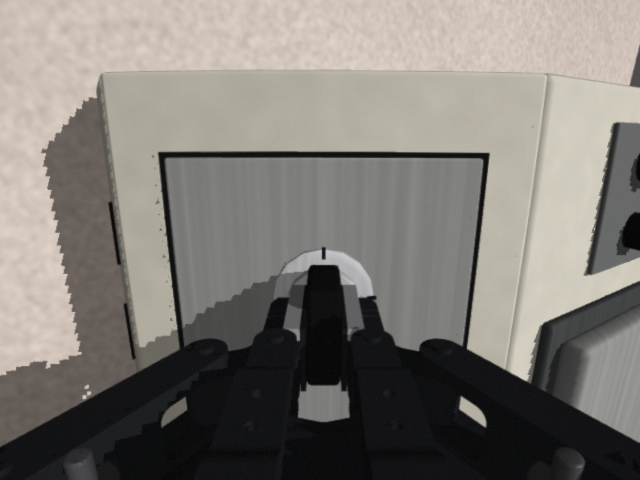

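The wing now lines up with the level tick at (323,253). Next I release, back out, return to a view pose and check all three studs.

```bash
python3 - <<'E'
from h import *
u,v=-.0006,.109
env.grip(.035); show('open')
for n in (.11,.135):
    try: env.movel(pose(v,n,u=u)[0],velocity=.1)
    except env.PlanningError as e: print(n,e)
show('up')
q=env.get_state()['qpos'].copy(); q[6]+=1.57; env.goto_joints(q)
for n in (.155,.18,.22):
    try: env.reach(*pose(.05,n))
    except env.PlanningError as e: print(n,e)
show('view')
for n in('wrist','scene','side'):
    p,d=camera(n); cv2.imwrite(f'pics/{n}9.png',p)
a=cv2.imread('pics/scene9.png')[180:340,290:430]; cv2.imwrite('pics/scene9c.png',cv2.resize(a,None,fx=3.7,fy=3.7))
E
```

```text
open 16.06 op 0.0356 F [0.4 1.1 0.2] Fn -0.1 T [-0.07  0.53 -0.02] n 0.0841 q [ 0.56   0.469 -1.191  2.371  1.563  0.565 -1.664]
up 16.87 op 0.035 F [ 0.  -0.2 -0.8] Fn -0.7 T [-0.1   0.5   0.01] n 0.1348 q [ 0.715  0.298 -1.309  2.384  1.281  0.459 -1.433]
view 20.04 op 0.0352 F [ 0.2  0.3 -0.1] Fn -0.2 T [-0.12  0.49  0.03] n 0.2198 q [ 0.342 -0.141 -0.6    2.401 -0.128  0.336  1.608]
```

View pics/wrist9.png

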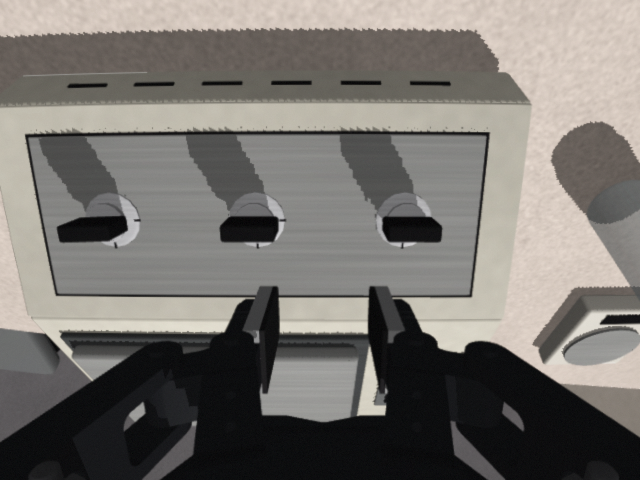

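View pics/scene9c.png

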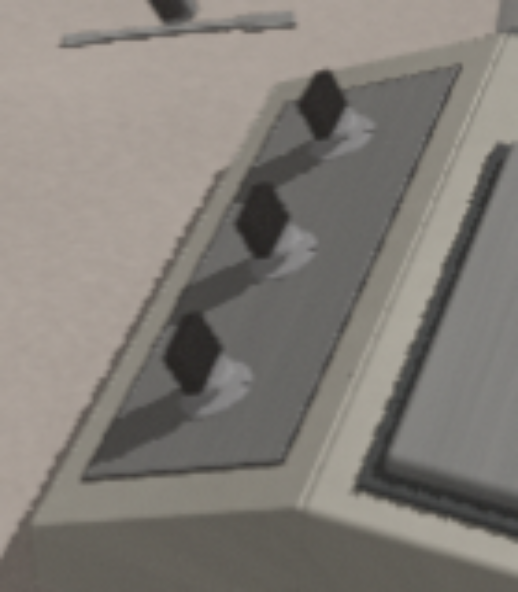

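View pics/side9.png

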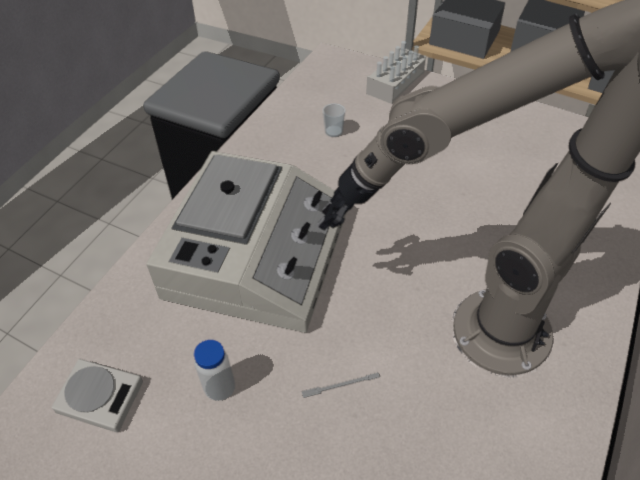

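All three wings are level, at (92,229), (249,229) and (412,229) in the wrist view. The spatula, bottle and beaker haven't moved. One depth check of wing height and angle comes before handing in.

```bash
python3 - <<'E'
from h import *
c=calibration('wrist');p,d=camera('wrist')
rows,cols=np.mgrid[0:480,0:640]
K=np.array([[c['fx'],0,c['cx']],[0,c['fy'],c['cy']],[0,0,1]])
s=cv2.undistortPoints(np.stack([cols.ravel(),rows.ravel()],1).astype(np.float64)[:,None],K,np.array([c['k1'],0,0,0.]))[:,0]
z=d.ravel(); P=np.c_[s*z[:,None],z]; W=R.from_rotvec(c['rvec']).inv().apply(P-c['tvec'])
L=R.from_euler('z',-P0[2]).apply(W-[P0[0],P0[1],0])-[0,0,.107]
u,v,n=L@U0,L[:,1],L@N0
for v0 in(.109,-.001,-.111):
    m=(z>0)&(abs(v-v0)<.03)&(abs(u)<.03)&(n>.034)&(n<.06)
    A=np.c_[v[m],u[m]]; t=A[n[m]>np.percentile(n[m],90)-.002]
    k=cv2.minAreaRect((t*1000).astype(np.float32))
    print(m.sum(),'top n',np.percentile(n[m],[50,95]).round(4),'rect',k)
E
```

```text
1051 top n [0.0414 0.0427] rect ((109.01673889160156, -0.2286820411682129), (11.18719482421875, 35.04065704345703), 89.88506317138672)
1072 top n [0.0414 0.0426] rect ((-0.4796943664550781, -0.5752019882202148), (35.535491943359375, 11.700050354003906), 0.0028421974275261164)
1087 top n [0.0412 0.0425] rect ((-110.33641052246094, -0.37892627716064453), (12.030147552490234, 36.55984878540039), 88.42613220214844)
```

All three wing tops are at about 41 mm (the locked height) and within about 1.6° of level. I'm handing the job in.

```bash
python3 - <<'E'
from h import *
job.job_done(); print(env.get_state()['time'])
E
```

```text
the job is handed in; nothing more can be done
the job is handed in; nothing more can be done
```

The two unlocked studs, the middle one and the left one, are now locked, and the job is handed in. I gripped each across its wing, pushed it in with about 10.5 N on the stud (about 10 mm by its spring figures), turned it 90° clockwise and let go. The last clock reading was about 20 s.

- **Studs:** the final depth check put all three wing tops about 41 mm off the panel, the height for a locked stud. The two I turned are level to about 0.1°. The right-hand stud, which I did not touch, measured about 1.6° off level; I took that as measurement noise.
- **Surroundings:** in the last pictures the spatula, bottle and beaker look to be where they were, judged by eye. The gripper is open, clear of everything, with almost no force on the tool.
- **What disagreed:** the cameras differed by up to about 4 mm on where the bath stands, so I centred the grasps on the wrist view. One straight-line move was refused as out of reach and I did it in short joint moves instead. Nothing else failed.

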